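Put the dispensed packs in their holders

TASK

Put away the four medicine packs standing loose on the open counter: stand the large bottle, the small bottle, the long carton and the short carton each upright, right down on the floor of the blue holder that matches its shape and size. Do not push or tip the tape roll and the dosing cup that stand between them.

Things in the scene. Friction and masses are not known exactly. Their poses are not given: they have to be found in the camera images.
- large_bottle: Large round amber medicine bottle with a white label and white screw cap, standing: straight body 60 mm in diameter up to z = 64 mm, cap 52 mm in diameter, 85 mm tall overall, 110 to 225 g. Origin at the centre of its underside, z up.
- small_bottle: Small round amber medicine bottle with a white label and white screw cap, standing: straight body 40 mm in diameter up to z = 50 mm, cap 33 mm in diameter, 66 mm tall overall, 40 to 85 g. Origin at the centre of its underside, z up.
- long_carton: Long white tablet carton with green print, standing on a long narrow side: 40 mm along its x, 100 mm along its y, 70 mm tall, 55 to 115 g, rigid. Origin at the centre of its underside, z up.
- short_carton: Short white tablet carton with green print, standing: 40 mm along its x, 62 mm along its y, 70 mm tall, 35 to 70 g, rigid. Origin at the centre of its underside, z up.
- large_round_holder: Large round blue plastic holder for the large bottle: inside diameter 74 mm, outside 82 mm, 3 mm thick floor and a 4 mm thick rim that rises to 15 mm above the counter; fixed to the counter, 7 mm of room all round its pack. Origin at the centre of its underside (on the counter), z up.
- small_round_holder: Small round blue plastic holder for the small bottle: inside diameter 54 mm, outside 62 mm, 3 mm thick floor and a 4 mm thick rim that rises to 15 mm above the counter; fixed to the counter, 7 mm of room all round its pack. Origin at the centre of its underside (on the counter), z up.
- long_holder: Long rectangular blue plastic holder for the long carton: inside 54 mm along its x, 114 mm along its y (outside 62 x 122 mm), 3 mm thick floor and a 4 mm thick rim that rises to 15 mm above the counter; fixed to the counter, 7 mm of room all round its pack. Origin at the centre of its underside (on the counter), z up.
- short_holder: Short rectangular blue plastic holder for the short carton: inside 54 mm along its x, 76 mm along its y (outside 62 x 84 mm), 3 mm thick floor and a 4 mm thick rim that rises to 15 mm above the counter; fixed to the counter, 7 mm of room all round its pack. Origin at the centre of its underside (on the counter), z up.
- tape_roll: Roll of tan tape lying flat, a bystander: 56 mm outside diameter, 20 mm high, 50 g, loose. Origin at the centre of its underside, z up.
- dosing_cup: Small open steel dosing cup standing, a bystander: 38 mm across the rim, 35 mm high, 30 g, loose. Origin at the centre of its underside, z up.
There are look-alikes about, which are no part of the job. What is shaped like the long_holder but orange, turquoise or yellow is not meant.

How it is judged:
At the end, for the whole second after the job is handed in: Each of the four packs stands in its own matching holder: horizontally within 12 mm of the holder's centre, its underside within 7 mm of the height of the holder's underside (on the 3 mm floor, not on the rim), within 0.1 rad of upright, cap or top upward, and at rest (under 0.02 m/s) (horizontal distance between large_bottle and large_round_holder below 0.012 m and z of large_bottle in the frame of large_round_holder below 0.007 m and angle between each of large_bottle, small_bottle, long_carton, short_carton's own z axis and vertical below 0.1 rad and linear speed of each of large_bottle, small_bottle, long_carton, short_carton below 0.02 m/s and horizontal distance between small_bottle and small_round_holder below 0.012 m and z of small_bottle in the frame of small_round_holder below 0.007 m and horizontal distance between long_carton and long_holder below 0.012 m and z of long_carton in the frame of long_holder below 0.007 m and horizontal distance between short_carton and short_holder below 0.012 m and z of short_carton in the frame of short_holder below 0.007 m); the robot touches nothing.
It fails at once if the tape roll is moved by more than 25 mm or tipped by more than 0.5 rad (distance of tape_roll from where it was at the start of the episode above 0.025 m or angle between tape_roll's own z axis and vertical above 0.5 rad).
It fails at once if the dosing cup is moved by more than 25 mm or tipped by more than 0.5 rad (distance of dosing_cup from where it was at the start of the episode above 0.025 m or angle between dosing_cup's own z axis and vertical above 0.5 rad).
It also fails if it takes over 112 s, if anything falls off the work surface, if the arm or the gripper's body presses on something with over 40 N, if the wrist force passes 120 N, or if a joint passes its speed limit or range.

ROBOT

A 7-joint arm with a two-finger parallel gripper is mounted at the origin on the work surface. World frame = base frame: x ahead of the robot, y to its left, z up, the work surface at z = 0. Lengths are in m, angles in rad, forces in N, time in s.
With the tool pointing down it reaches from about 0.35 to 0.9 m from the base axis. Payload 8.1 kg.
Tool frame: the origin (TCP) lies between the finger pads; the fingertips stand 22 mm ahead of it and the grasp point (between the pads) lies 3 mm ahead of it (arm.tip_reach is the distance from the TCP to the fingertips, in m); z points along the fingers, y is the line along which they close (so a half turn about z gives the same grasp; the last joint's range is limited). The gripper opens to 92 mm and grips with 3 to 60 N. Pads are 19 mm wide; open, the fingers measure 130 mm over their backs; the gripper's body (75 mm by 190 mm) begins 47 mm behind the grasp point.
Start: joints at [-1.391, 0.434, 0.025, 1.573, -0.012, 1.134, -0.075], TCP at [0.174, 0.6, 0.249] pointing down, gripper open.
Joint ranges: [-2.62, 2.62], [-0.44, 2.09], [-1.27, 1.32], [0.08, 2.57], [-1.32, 4.46], [0.12, 2], [-2.74, 2.74]. Speed limits (rad/s): [2.22, 2.22, 3.01, 3.01, 3.14, 3.14, 3.14].

INTERFACE

Orientations are given as a rotation vector (axis times angle).
In Python, from cell import telemetry, vision, job, arm gives the robot as it stands. The module is installed in compiled form; this text tells all that it offers.
- The arm moves only by the shell command python3 -m creep 'ROWS' [FORCE]. ROWS is text: rows parted by semicolons, each of 7 numbers parted by spaces: the finger opening in cm, from 0 to 9.18, then the shift along the tool's x, y, z in cm, then the turn, a rotation vector about the tool's x, y, z in degrees. A call has 1 to 5 rows; each row is the pose to reach, as a shift and turn from the pose commanded when the call began, along the tool's axes at that moment; what a row does not reach only later rows make up. A row lasts 1/8 s, in which the tool goes at most 62.5 mm and 10.7 degrees, less where a joint would pass 70% of its speed; a pose out of reach is approached as far as the arm can. A call with a gripper value outside its range is refused whole. The fingers move at their own pace and stop on an object; FORCE is the grip in N (left out, the last holds). Time passes only in rows, so rows that repeat a pose let the fingers close. It gives the time, the measured TCP pose, the force, the opening and the grip force at its end, in the units of the state.
- telemetry.observe(): the state, without advancing time (a new reading comes with each control period).
- vision.get_image(name): name is "scene" or "top"; returns the picture (384x512x3 uint8, red, green, blue); there is no depth.
- vision.camera_info(name): a dict with "fov_y" (degrees; the focal length in pixels is half the picture's height over the tangent of half this angle, whatever the lens; pixels are square), "cx", "cy" (the principal point, pixels), "dist_coeffs" ([k1, k2, p1, p2, k3] as OpenCV has them; the pictures are not rectified), "extrinsics" (4x4, takes a point from camera to world coordinates). Camera axes: x right, y down, z forward; pixel columns grow to the right and rows downward; lengths in m; the calibration is good to about 2 mm. A picture is of the moment at which its call begins. camera_info takes no time and is no camera call.
- job.sign_off(): hands the job in; it is judged then, once.
The state is a dict: "clock": time; "joints": joint angles; "dq": joint speeds; "joint_efforts": joint torques, N m; "position": TCP position; "ee_rot": TCP orientation; "force": force on the tool from outside, world axes, zero at the start; "ft_torque": the same for the moment, N m; "width": opening from 0.0 (shut) to 1.0 (fully open); "gripper_force": force on a finger pad.
Only numpy, scipy, OpenCV 4.12 (cv2) and the standard library are available. Lean on these libraries where they do the work, as an engineer would, in place of code of your own. Each camera call takes 0.05 s, during which the arm holds its last target. There are 200 camera calls.

## Working session

There is one attempt and no reset: what is moved stays moved. The work goes in short steps, Python scripts to look and compute and a shell command to move; the robot and the scene stay as the last step left them, time stands still between calls to the robot, and variables do not carry over. Pictures are saved under pics/ and viewed, at most 14 in all, crops included, and the job is handed in when it is done.

```bash
mkdir -p pics
python3 - <<'E'
from cell import telemetry, vision, job, arm
import cv2,numpy as np
np.set_printoptions(precision=4,suppress=True)
for n in("scene","top"):
    im=vision.get_image(n); cv2.imwrite(f"pics/{n}0.png",im[...,::-1]); i=vision.camera_info(n); print(n,i)
s=telemetry.observe(); print(s)
E
```

```text
scene {'fov_y': 44.18873957807393, 'cx': 258.1357607583692, 'cy': 192.79602980507255, 'dist_coeffs': array([-0.0576,  0.    ,  0.    ,  0.    ,  0.    ]), 'extrinsics': array([[-0.6349,  0.6374, -0.4366,  0.9491],
       [ 0.7724,  0.5117, -0.3762,  0.5469],
       [-0.0164, -0.576 , -0.8173,  1.1081],
       [ 0.    ,  0.    ,  0.    ,  1.    ]])}
top {'fov_y': 51.788660844991895, 'cx': 254.95280943618582, 'cy': 193.29116863989285, 'dist_coeffs': array([-0.0268,  0.    ,  0.    ,  0.    ,  0.    ]), 'extrinsics': array([[ 0.0268, -0.993 ,  0.1152,  0.2791],
       [-0.9996, -0.0276, -0.0051,  0.0551],
       [ 0.0082, -0.115 , -0.9933,  1.0703],
       [ 0.    ,  0.    ,  0.    ,  1.    ]])}
{'clock': 0.1, 'joints': array([-1.3906,  0.4351,  0.025 ,  1.574 , -0.0116,  1.134 , -0.0751]), 'dq': array([ 0.    , -0.0025, -0.0012, -0.0006,  0.0015,  0.0006,  0.0012]), 'joint_efforts': array([  0.0027, -66.9122,   0.9879, -31.5147,  -0.0605,   0.0375,
         0.    ]), 'position': array([0.1743, 0.5998, 0.248 ]), 'ee_rot': array([-0.4428, -3.1102,  0.0022]), 'force': array([-0.2207,  0.507 , -0.5014]), 'ft_torque': array([-0.0555,  0.0279, -0.014 ]), 'gripper_force': 0.0, 'width': 1.0040005946959456}
```

View pics/scene0.png

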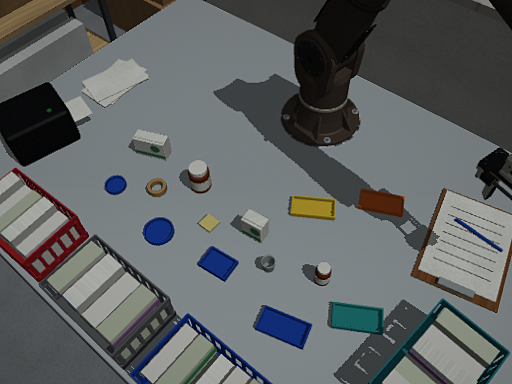

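View pics/top0.png

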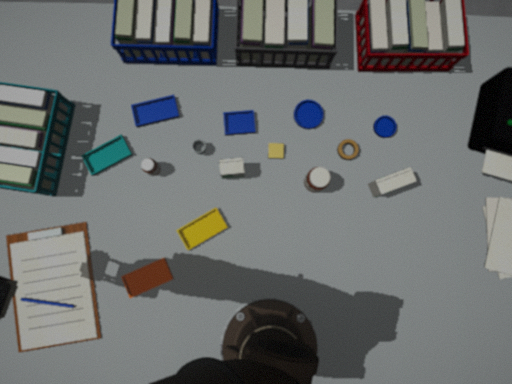

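The scene view shows the four packs, with long carton at (151,143), large bottle (199,176), short carton (255,225) and small bottle (322,272). The blue holders are at (115,185), (158,231), (218,263) and (283,326). In the top view the holders are at (156,110), (240,122), (309,114) and (385,126). The packs are at (150,166), (232,167), (318,178) and (393,181), with the cup at (200,146) and the tape at (348,149).

```bash
cat > h.py <<'E'
import cv2,numpy as np
from cell import telemetry, vision
np.set_printoptions(precision=4,suppress=True)
def ray(n,uv):
    i=vision.camera_info(n); f=192/np.tan(np.radians(i["fov_y"]/2))
    K=np.array([[f,0,i["cx"]],[0,f,i["cy"]],[0,0,1]])
    p=cv2.undistortPoints(np.float64(uv).reshape(-1,1,2),K,i["dist_coeffs"]).reshape(-1,2)
    E=i["extrinsics"]; return E[:3,3],np.c_[p,np.ones(len(p))]@E[:3,:3].T
def plane(n,uv,z):
    o,d=ray(n,uv); return o+d*((z-o[2])/d[:,2])[:,None]
def tri(uva,uvb):
    o1,d1=ray("scene",uva);o2,d2=ray("top",uvb);d1=d1[0];d2=d2[0]
    s=np.linalg.lstsq(np.c_[d1,-d2],o2-o1,rcond=None)[0]; a=o1+s[0]*d1;b=o2+s[1]*d2
    return (a+b)/2,np.linalg.norm(a-b)
def blobs(n,kind,im,thr=150):
    h=cv2.cvtColor(im,cv2.COLOR_RGB2HSV)
    m=cv2.inRange(h,(108,120,50),(128,255,255)) if kind=="blue" else cv2.inRange(h,(0,0,thr),(180,60,255))
    c,_=cv2.findContours(m,cv2.RETR_EXTERNAL,cv2.CHAIN_APPROX_NONE)
    return [k for k in c if cv2.contourArea(k)>60]
E
python3 - <<'E'
from h import *
box={"top":(125,90,425,205),"scene":(95,120,355,355)}
for n in box:
    im=cv2.imread(f"pics/{n}0.png")[...,::-1].copy(); x0,y0,x1,y1=box[n]
    for k in blobs(n,"blue",im):
        r=cv2.minAreaRect(k);c=r[0]
        if x0<c[0]<x1 and y0<c[1]<y1:
            q=plane(n,k.reshape(-1,2),.015)[:,:2]; R=cv2.minAreaRect(np.float32(q)); print(n,np.array(c),"ctr",np.array(R[0]),"size",np.array(R[1]),"ang",R[2])
    cr=im[y0:y1,x0:x1,::-1]; s=2.6 if n=="top" else 2.5
    cr=cv2.resize(cr,None,fx=s,fy=s,interpolation=cv2.INTER_CUBIC); cv2.imwrite(f"pics/{n}crop.png",cv2.convertScaleAbs(cr,alpha=1.3))
    g=im.max(2); print({p:g[p[1],p[0]] for p in ([(150,162),(232,163),(318,175),(393,178),(270,190)] if n=="top" else [(199,168),(322,267),(255,218),(151,137),(180,200)])})
E
```

```text
top [385. 126.] ctr [ 0.5983 -0.3038] size [0.0568 0.0617] ang 1.8138787746429443
top [239.0862 122.0345] ctr [0.597  0.0985] size [0.0626 0.0834] ang 6.2057929039001465
top [308. 114.] ctr [ 0.6263 -0.0921] size [0.0793 0.0796] ang 72.74462127685547
top [154.8492 110.359 ] ctr [0.6239 0.3315] size [0.0635 0.1216] ang 15.476015090942383
{(150, 162): np.uint8(170), (232, 163): np.uint8(171), (318, 175): np.uint8(168), (393, 178): np.uint8(168), (270, 190): np.uint8(138)}
scene [200.5 348.5] ctr [0.8404 0.2636] size [0.2605 0.19  ] ang 89.94656372070312
scene [283.0533 326.2722] ctr [0.6266 0.3343] size [0.0654 0.1232] ang 15.846975326538086
scene [217.6686 262.7303] ctr [0.6002 0.1023] size [0.0662 0.0887] ang 6.26773738861084
scene [158.  230.5] ctr [ 0.6295 -0.0868] size [0.0861 0.0809] ang 70.283935546875
scene [115.  184.5] ctr [ 0.6021 -0.2981] size [0.0694 0.0581] ang 50.1241569519043
{(199, 168): np.uint8(165), (322, 267): np.uint8(163), (255, 218): np.uint8(169), (151, 137): np.uint8(165), (180, 200): np.uint8(132)}
```

View pics/topcrop.png

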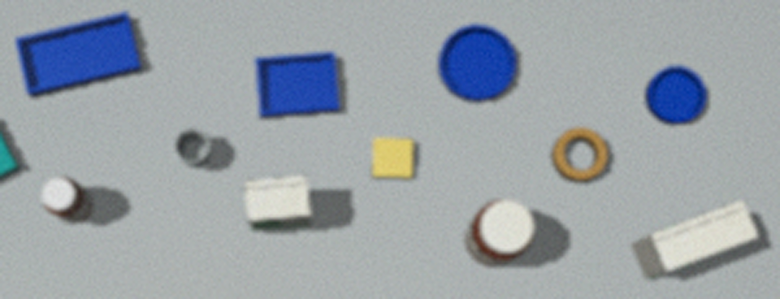

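View pics/scenecrop.png

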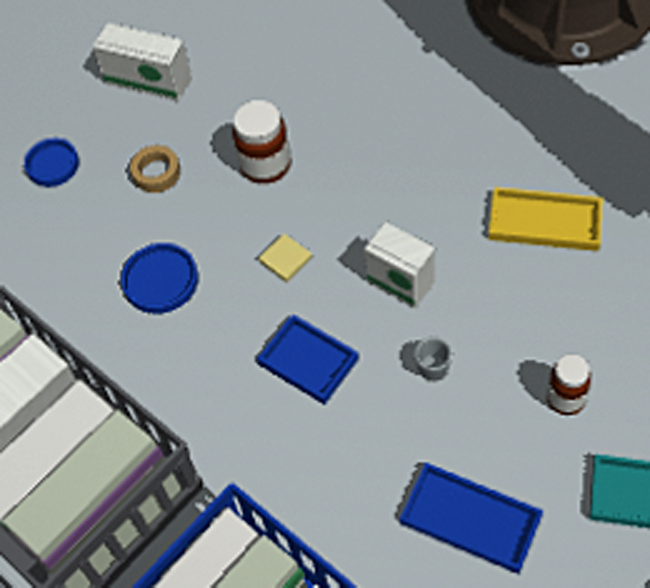

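Crops: the top faces of both cartons and both white caps are clear in each view. The short carton's top is at about (232,167) in the top view and (255,217) in the scene view. The long carton's top is at about (396,181) top and (152,135) scene. All four holders are empty; the cup and tape lie between the packs and the holders. Next I'll measure the tops precisely.

Run:
```python
from h import *
W={"top":{"lb":(318,178),"sb":(148,165),"sc":(232,165),"lc":(397,181)},"scene":{"lb":(198,168),"sb":(324,267),"sc":(255,217),"lc":(152,135)}}
Z=dict(lb=.085,sb=.066,sc=.07,lc=.07)
C={}
for n in W:
    im=cv2.imread(f"pics/{n}0.png"); g=cv2.GaussianBlur(im,(3,3),0); h=cv2.cvtColor(g,cv2.COLOR_BGR2HSV)
    for k,p in W[n].items():
        x,y=p; loc=h[y-2:y+3,x-2:x+3,2].mean(); 
        m=cv2.inRange(h,(0,0,int((loc+ (138 if n=="top" else 132))/2)),(180,70,255))
        nb,lab=cv2.connectedComponents(m); b=np.uint8(lab==lab[y,x]); c=max(cv2.findContours(b,0,1)[0],key=cv2.contourArea)
        q=plane(n,c.reshape(-1,2),Z[k])[:,:2]; R=cv2.minAreaRect(np.float32(q)); C[n,k]=cv2.minAreaRect(c)[0]
        print(n,k,round(loc),"px",np.array(C[n,k]),"xy",np.array(R[0]),np.array(R[1])*1000,R[2])
# hand-picked corners (crop pixels)
T=lambda a:np.array(a)/2.6+(125,90); S=lambda a:np.array(a)/2.5+(95,120)
for k in("lb","sb"): print(k,*tri(C["scene",k],C["top",k]))
tc={"sc":[(245,181),(306,177),(311,218),(249,222)],"lc":[(651,236),(743,201),(759,239),(664,271)]}
sc={"sc":[(434,257),(409,274),(366,250),(387,224)],"lc":[(187,41),(179,60),(96,46),(106,24)]}
for k in tc:
    q=plane("top",T(tc[k]),.07); print(k,"top quad ctr",q.mean(0),"sides mm",1e3*np.linalg.norm(q-np.roll(q,1,0),axis=1))
    q=plane("scene",S(sc[k]),.07); print(k,"scene quad",q[:,:2].ravel(), q.mean(0),"sides",1e3*np.linalg.norm(q-np.roll(q,1,0),axis=1))
    print("tri ctr",*tri(S(sc[k]).mean(0),T(tc[k]).mean(0)))
for k,a,b in [("long",(283.05,326.27),(154.85,110.36)),("short",(217.67,262.73),(239.09,122.03)),("LR",(158,230.5),(308,114)),("SR",(115,184.5),(385,126))]: print(k,*tri(a,b))
```

```text
top lb 170 px [319.75 176.25] xy [ 0.4413 -0.1124] [42.7662 45.5493] 46.174808502197266
top sb 168 px [146. 164.] xy [0.4638 0.3329] [26.4393 25.8272] 3.324587106704712
top sc 169 px [230.6722 165.3934] xy [0.4655 0.1142] [36.3521 59.9176] 6.87281608581543
top lc 169 px [395.3951 179.8495] xy [ 0.44   -0.3106] [36.2208 95.736 ] 21.98301124572754
scene lb 165 px [197.  166.5] xy [ 0.4399 -0.1123] [47.0638 44.4327] 43.162960052490234
scene sb 164 px [324. 267.] xy [0.4625 0.3318] [28.992  28.1064] 9.152107238769531
scene sc 167 px [254.8 218.9] xy [0.4639 0.1138] [36.6921 59.7212] 8.2938232421875
scene lc 163 px [149.941  136.7556] xy [ 0.4384 -0.3099] [37.875  97.3319] 21.950241088867188
lb [ 0.4407 -0.1118  0.0865] 0.0008660870068165038
sb [0.4634 0.3323 0.0679] 9.311432592818905e-05
sc top quad ctr [0.4621 0.1112 0.07  ] sides mm [41.2583 60.4308 41.3878 61.1263]
sc scene quad [0.4507 0.15   0.4825 0.1429 0.4881 0.09   0.4499 0.0863] [0.4678 0.1173 0.07  ] sides [63.714  32.5961 53.1631 38.3628]
tri ctr [0.4634 0.1124 0.0594] 0.0017142080691061106
lc top quad ctr [ 0.4369 -0.3116  0.07  ] sides mm [ 36.6914  99.9772  40.7217 101.3013]
lc scene quad [ 0.4006 -0.2637  0.4273 -0.2497  0.4735 -0.3432  0.4422 -0.3603] [ 0.4359 -0.3043  0.07  ] sides [105.1934  30.1759 104.3014  35.6692]
tri ctr [ 0.4354 -0.3097  0.067 ] 0.006345666118784001
long [0.6254 0.3336 0.0091] 0.001028318263078863
short [0.5985 0.0993 0.009 ] 0.0012803156830878053
LR [ 0.6281 -0.0918  0.0077] 0.00044028309970872936
SR [ 0.6    -0.3057  0.0069] 0.0021350123489642893
```

Both views agree within 2 mm:

| Thing | Position (x, y) or height |
|---|---|
| Large bottle | (.441, -.112), top z .0865 |
| Small bottle | (.463, .332), top z .068 |
| Short carton | (.465, .114), turned 7.5° |
| Long carton | (.439, -.310), turned 22° |
| Long holder | (.6255, .333), turned 15.6° |
| Short holder | (.5985, .099), turned 6.2° |
| Large round holder | (.628, -.092) |
| Small round holder | (.600, -.305) |

Next I'll write a helper that works out the move numbers.

```bash
cat > go.py <<'E'
import sys; from h import *
from scipy.spatial.transform import Rotation as Ro
# args: x y z theta(deg closing axis) -> shift cm, turn deg in tool axes
def go(x,y,z,th):
    s=telemetry.observe(); R=Ro.from_rotvec(s["ee_rot"]); cur=np.degrees(np.arctan2(*R.as_matrix()[[1,0],1]))
    t=np.radians(th+180*round((cur-th)/180)); D=Ro.from_matrix([[-np.sin(t),np.cos(t),0],[np.cos(t),np.sin(t),0],[0,0,-1]])
    print("t",s["clock"],"pos",s["position"],"theta",round(cur,1),"j",s["joints"],"w",round(s["width"]*9.18,2),"F",s["force"],"gf",s["gripper_force"])
    print("shift cm",R.inv().apply(np.array([x,y,z])-s["position"])*100,"turn",np.degrees((R.inv()*D).as_rotvec()))
go(*map(float,sys.argv[1:5]))
E
python3 go.py .463 .332 .22 22
python3 -c "
from h import *
print('bin rim',*tri((188,315),(217,48)),*tri((188,315),(217,55)))
print('cup/tape',plane('top',[(200,146),(348,149)],.02))"
```

```text
t 0.1 pos [0.1743 0.5998 0.248 ] theta 73.8 j [-1.3906  0.4351  0.025   1.574  -0.0116  1.134  -0.0751] w 9.22 F [-0.2207  0.507  -0.5014] gf 0.0
shift cm [-35.1919 -17.6506   2.8341] turn [-0.0709  0.0437 51.7927]
bin rim [0.7667 0.1642 0.0928] 0.012508857663173143 [0.7604 0.1614 0.0731] 0.0021188124539647728
cup/tape [[ 0.5257  0.2021  0.02  ]
 [ 0.5291 -0.1999  0.02  ]]
```

```bash
python3 -m creep '9.18 -8.8 -4.4 0.7 0 0 10; 9.18 -13.2 -6.6 1.4 0 0 20; 9.18 -17.6 -8.8 2 0 0 30; 9.18 -21.6 -10.8 2.8 0 0 40; 9.18 -26 -13 2.8 0 0 46'; python3 go.py .463 .332 .22 22
```

```text
clock: 0.72
position: [0.3888, 0.4006, 0.2199]
ee_rot: [1.63, 2.685, -0.002]
force: [0.2, 0.9, 1.1]
width: 1.001
gripper_force: 0.0
t 0.725 pos [0.3888 0.4006 0.2199] theta 27.5 j [-1.0993  0.3557  0.2711  1.7922 -0.11    1.01   -0.306 ] w 9.19 F [0.235  0.8839 1.1491] gf 0.0
shift cm [-9.5068  3.4158 -0.0052] turn [-0.073   0.0526  5.4801]
```

```bash
python3 -m creep '9.18 -4.7 1.7 0 0 0 3; 9.18 -9.4 3.4 0 0 0 5.4; 9.18 -9.4 3.4 0 0 0 5.4; 9.18 -9.4 3.4 0 0 0 5.4'; python3 go.py .463 .332 .039 22
```

```text
clock: 1.23
position: [0.4612, 0.3357, 0.2204]
ee_rot: [-1.747, -2.61, 0.001]
force: [-0.4, 0.5, 0.8]
width: 1.0
gripper_force: 0.0
t 1.225 pos [0.4612 0.3357 0.2204] theta 22.4 j [-0.9568  0.3769  0.3183  1.7657 -0.1361  1.0212 -0.1971] w 9.18 F [-0.4013  0.548   0.8072] gf 0.0
shift cm [-0.4167  0.0401 18.1401] turn [-0.0482 -0.0183  0.3984]
```

```bash
python3 -m creep '9.18 -0.4 0 4 0 0 0; 9.18 -0.4 0 8 0 0 0; 9.18 -0.4 0 11.5 0 0 0; 9.18 -0.4 0 11.5 0 0 0'; python3 go.py .463 .332 .039 22
```

```text
clock: 1.72
position: [0.4605, 0.332, 0.1035]
ee_rot: [-1.743, -2.611, 0.008]
force: [-0.5, -0.6, 0.2]
width: 1.0
gripper_force: 0.0
t 1.725 pos [0.4605 0.332  0.1035] theta 22.5 j [-0.9164  0.5144  0.2771  1.886  -0.1947  0.7727 -0.1393] w 9.18 F [-0.4682 -0.5906  0.1846] gf 0.0
shift cm [-0.0891  0.2674  6.4478] turn [-0.3076  0.0623  0.5427]
```

```bash
python3 -m creep '9.18 -0.1 0.2 3 0 0 0; 9.18 -0.1 0.2 6.4 0 0 0; 9.18 -0.1 0.2 6.4 0 0 0; 9.18 -0.1 0.2 6.4 0 0 0' && python3 -m creep '3 0 0 0 0 0 0; 3 0 0 0 0 0 0; 3 0 0 0 0 0 0; 3 0 0 0 0 0 0; 3 0 0 0 0 0 0' 15; python3 go.py .463 .332 .24 22
```

```text
clock: 2.22
position: [0.4661, 0.3326, 0.0435]
ee_rot: [1.747, 2.611, 0.003]
force: [1.1, 0.4, 0.8]
width: 1.0
gripper_force: 0.0
clock: 2.85
position: [0.4655, 0.3316, 0.0417]
ee_rot: [-1.748, -2.61, 0.0]
force: [-0.2, -0.3, 0.8]
width: 0.506
gripper_force: 0.0
t 2.85 pos [0.4655 0.3316 0.0417] theta 22.4 j [-0.8844  0.6065  0.244   1.9197 -0.2319  0.6425 -0.105 ] w 4.64 F [-0.2249 -0.3344  0.839 ] gf 0.0
shift cm [  0.1326  -0.2132 -19.8284] turn [-0.0032  0.001   0.3894]
```

```bash
python3 -m creep '3 0 0 0 0 0 0; 3 0 0 0 0 0 0; 3 0 0 0 0 0 0' 15 && python3 -m creep '3 0 0 -1 0 0 0; 3 0 0 -4 0 0 0; 3 0 0 -8 0 0 0; 3 0 0 -12 0 0 0; 3 0 0 -16 0 0 0'; python3 go.py .6 -.305 .22 22
```

```text
clock: 3.22
position: [0.4654, 0.3315, 0.0417]
ee_rot: [-1.748, -2.61, 0.0]
force: [-1.2, -0.1, -0.2]
width: 0.434
gripper_force: 15.0
clock: 3.85
position: [0.4654, 0.3315, 0.2038]
ee_rot: [1.748, 2.61, 0.001]
force: [0.4, -0.1, -1.0]
width: 0.431
gripper_force: 15.0
t 3.85 pos [0.4654 0.3315 0.2038] theta 22.4 j [-0.9483  0.3951  0.3222  1.7853 -0.1469  0.984  -0.1771] w 3.95 F [ 0.394  -0.1132 -1.0072] gf 14.999441394065798
shift cm [-63.9747 -11.7911  -1.6409] turn [ 0.0333 -0.0093  0.3838]
```

```bash
python3 -m creep '3 -2.95 -0.54 -0.5 0 0 0; 3 -7.9 -1.45 -1 0 0 0; 3 -12.8 -2.36 -1.6 0 0 0; 3 -18 -3.3 -1.6 0 0 0; 3 -23.1 -4.2 -1.6 0 0 0' && python3 -m creep '3 -5 -0.9 0 0 0 0; 3 -10 -1.8 0 0 0 0; 3 -15 -2.8 0 0 0 0; 3 -20 -3.7 0 0 0 0; 3 -25 -4.6 0 0 0 0' && python3 -m creep '3 -5 -1 0 0 0 0; 3 -10 -2 0 0 0 0; 3 -14 -2.6 0 0 0 0; 3 -16 -3 0 0 0 0; 3 -16 -3 0 0 0 0'; python3 go.py .6 -.305 .12 22
```

```text
clock: 4.47
position: [0.5149, 0.1003, 0.2186]
ee_rot: [1.748, 2.61, 0.002]
force: [0.1, 0.5, -0.7]
width: 0.432
gripper_force: 15.0
clock: 5.1
position: [0.5676, -0.1482, 0.2185]
ee_rot: [1.747, 2.61, 0.001]
force: [0.1, -0.3, -0.5]
width: 0.436
gripper_force: 15.0
clock: 5.72
position: [0.6002, -0.3072, 0.2178]
ee_rot: [1.75, 2.609, -0.001]
force: [-0.1, 1.0, -0.5]
width: 0.433
gripper_force: 15.0
t 5.725 pos [ 0.6002 -0.3072  0.2178] theta 22.3 j [ 0.0993  0.5659  0.4733  1.5068 -0.2725  1.1348  1.0136] w 3.98 F [-0.0615  1.0391 -0.5321] gf 14.999651305515727
shift cm [0.2088 0.0702 9.7836] turn [-0.0188  0.0163  0.2778]
```

```bash
python3 -m creep '3 0.1 0.05 4 0 0 0; 3 0.1 0.05 9 0 0 0; 3 0.1 0.05 13.5 0 0 0; 3 0.1 0.05 15.5 0 0 0; 3 0.1 0.05 15.5 0 0 0'; python3 go.py .6 -.305 .0455 22; python3 -c "
from h import *
im=vision.get_image('scene');cv2.imwrite('pics/s1.png',cv2.resize(im[110:260,60:260,::-1],None,fx=3,fy=3))"
```

```text
clock: 6.35
position: [0.6005, -0.3034, 0.0622]
ee_rot: [-1.745, -2.61, -0.0]
force: [0.7, -0.3, 0.2]
width: 0.434
gripper_force: 15.0
t 6.35 pos [ 0.6005 -0.3034  0.0622] theta 22.5 j [ 0.1376  0.7231  0.4013  1.6459 -0.3529  0.8471  1.0774] w 3.99 F [ 0.6503 -0.2716  0.1962] gf 14.999740953244327
shift cm [-0.1331 -0.1009  1.6671] turn [-0.0567 -0.1075  0.461 ]
```

View pics/s1.png

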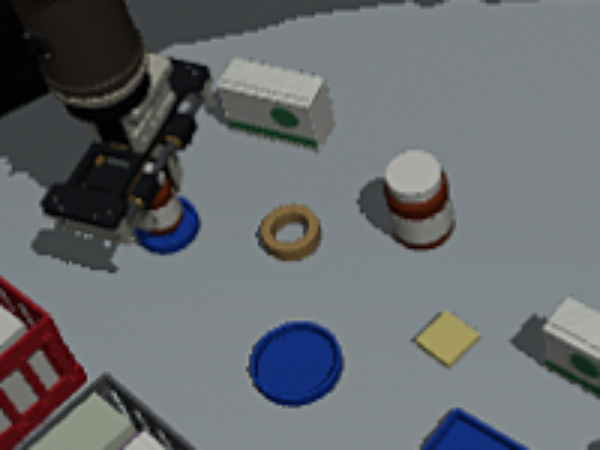

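Bottle hangs over the centre of the small round holder (crop (165,225)); the gripper body clears the long carton. Lower and release.

```bash
python3 -m creep '3 -0.1 -0.1 0.8 0 0 0; 3 -0.1 -0.1 1.3 0 0 0; 3 -0.1 -0.1 1.65 0 0 0; 3 -0.1 -0.1 1.65 0 0 0' && python3 go.py .6 -.305 .0455 22 && python3 -m creep '9.18 0 0 0 0 0 0; 9.18 0 0 0 0 0 0; 9.18 0 0 0 0 0 0; 9.18 0 0 0 0 0 0;9.18 0 0 0 0 0 0' && python3 -m creep '9.18 0 0 -2 0 0 0; 9.18 0 0 -5 0 0 0; 9.18 0 0 -10 0 0 0; 9.18 0 0 -15 0 0 0; 9.18 0 0 -16 0 0 0'; python3 go.py .439 -.31 .15 22
```

```text
clock: 6.9
position: [0.6, -0.3061, 0.0461]
ee_rot: [-1.748, -2.61, -0.0]
force: [-0.5, -0.2, 0.0]
width: 0.434
gripper_force: 15.0
t 6.9 pos [ 0.6    -0.3061  0.0461] theta 22.4 j [ 0.1471  0.7431  0.3922  1.6536 -0.3624  0.8179  1.0872] w 3.99 F [-0.4788 -0.2418  0.0061] gf 14.999749644121039
shift cm [0.1039 0.0437 0.056 ] turn [-0.007  -0.0165  0.3862]
clock: 7.52
position: [0.6001, -0.3062, 0.0463]
ee_rot: [1.748, 2.61, 0.0]
force: [1.1, -0.2, -0.3]
width: 0.928
gripper_force: 0.0
clock: 8.15
position: [0.6016, -0.3077, 0.2119]
ee_rot: [1.744, 2.604, 0.002]
force: [0.0, -0.8, 0.1]
width: 0.999
gripper_force: 0.0
t 8.15 pos [ 0.6016 -0.3077  0.2119] theta 22.4 j [ 0.0983  0.5692  0.4737  1.5173 -0.2781  1.1146  1.0195] w 9.17 F [ 0.046  -0.825   0.1201] gf 0.0
shift cm [  6.0059 -15.1595   6.0792] turn [0.3005 0.3155 0.3669]
```

```bash
python3 -m creep '9.18 2 -5 2 0 0 0; 9.18 4 -10 4 0 0 0; 9.18 6 -15.1 6 0 0 0; 9.18 6 -15.1 6 0 0 0; 9.18 6 -15.1 6 0 0 0'; python3 go.py .439 -.31 .048 22
```

```text
clock: 8.78
position: [0.4382, -0.3084, 0.1469]
ee_rot: [1.748, 2.609, 0.001]
force: [0.9, 0.3, 0.4]
width: 1.001
gripper_force: 0.0
t 8.775 pos [ 0.4382 -0.3084  0.1469] theta 22.4 j [ 0.1651  0.4251  0.4706  1.9421 -0.2566  0.8314  1.1644] w 9.19 F [0.8673 0.3197 0.4449] gf 0.0
shift cm [-0.1721  0.0024  9.8905] turn [0.0624 0.0371 0.3762]
```

```bash
python3 -m creep '9.18 -0.15 0 4 0 0 0.4; 9.18 -0.15 0 8 0 0 0.4; 9.18 -0.15 0 9.8 0 0 0.4; 9.18 -0.15 0 9.8 0 0 0.4; 9.18 -0.15 0 9.8 0 0 0.4' && python3 -m creep '3 0 0 0 0 0 0; 3 0 0 0 0 0 0; 3 0 0 0 0 0 0; 3 0 0 0 0 0 0; 3 0 0 0 0 0 0' 15 && python3 -m creep '3 0 0 0 0 0 0; 3 0 0 0 0 0 0; 3 0 0 0 0 0 0; 3 0 0 0 0 0 0' ; python3 go.py .439 -.31 .048 22
```

```text
clock: 9.4
position: [0.4396, -0.3101, 0.0491]
ee_rot: [1.755, 2.603, 0.0]
force: [-0.2, 0.5, 0.3]
width: 1.0
gripper_force: 0.0
clock: 10.02
position: [0.4382, -0.3096, 0.0483]
ee_rot: [-1.757, -2.604, -0.0]
force: [0.7, -0.2, -0.2]
width: 0.505
gripper_force: 0.0
clock: 10.52
position: [0.4382, -0.3096, 0.0482]
ee_rot: [-1.757, -2.604, -0.0]
force: [-0.5, 0.2, -0.0]
width: 0.435
gripper_force: 15.0
t 10.525 pos [ 0.4382 -0.3096  0.0482] theta 22.0 j [ 0.2363  0.5728  0.3883  2.0121 -0.3597  0.6224  1.2478] w 4.0 F [-0.5451  0.1678 -0.0454] gf 14.998910576105118
shift cm [-0.0655  0.0638  0.0207] turn [-0.0012 -0.0027 -0.0064]
```

```bash
python3 -m creep '3 0 0 -1 0 0 0; 3 0 0 -4 0 0 0; 3 0 0 -9 0 0 0; 3 0 0 -14 0 0 0; 3 0 0 -18 0 0 0'; python3 go.py .6255 .333 .228 15.6
```

```text
clock: 11.15
position: [0.4381, -0.3099, 0.2309]
ee_rot: [1.757, 2.603, 0.0]
force: [1.5, 0.2, -1.0]
width: 0.434
gripper_force: 15.0
t 11.15 pos [ 0.4381 -0.3099  0.2309] theta 22.0 j [ 0.1124  0.3253  0.5286  1.8464 -0.1908  1.0184  1.1021] w 3.99 F [ 1.5154  0.2444 -1.0251] gf 14.998875260353088
shift cm [52.6076 41.4269  0.2714] turn [0.0677 0.0655 6.3711]
```

```bash
python3 -m creep '3 2 1.6 0 0 0 0; 3 5 4 0 0 0 1; 3 9 7.1 0 0 0 2; 3 13 10.2 0 0 0 3; 3 17 13.4 0 0 0 4' && python3 go.py .6255 .333 .228 15.6
```

```text
clock: 11.78
position: [0.4988, -0.1004, 0.2289]
ee_rot: [1.848, 2.54, 0.001]
force: [1.6, -0.9, -0.8]
width: 0.435
gripper_force: 15.0
t 11.775 pos [ 0.4988 -0.1004  0.2289] theta 17.9 j [-0.2779  0.2736  0.4675  1.9081 -0.1462  0.9922  0.5676] w 4.0 F [ 1.6406 -0.9376 -0.8264] gf 14.997517615556717
shift cm [37.3413 25.392   0.1036] turn [0.0381 0.0089 2.3267]
```

```bash
python3 -m creep '3 4 2.7 0 0 0 0.8; 3 8 5.4 0 0 0 1.6; 3 12 8.1 0 0 0 2.3; 3 16 10.9 0 0 0 2.3; 3 20 13.6 0 0 0 2.3' && python3 go.py .6255 .333 .228 15.6
```

```text
clock: 12.4
position: [0.5665, 0.1318, 0.2289]
ee_rot: [1.897, 2.503, 0.0]
force: [0.7, -0.4, -0.2]
width: 0.437
gripper_force: 15.0
t 12.4 pos [0.5665 0.1318 0.2289] theta 15.7 j [-0.6034  0.3914  0.3908  1.7327 -0.1682  1.05    0.1183] w 4.01 F [ 0.7351 -0.3936 -0.2306] gf 14.998068809509277
shift cm [17.7781 11.1143  0.0923] turn [0.0257 0.0094 0.079 ]
```

```bash
python3 -m creep '3 4.5 2.8 0 0 0 0; 3 9 5.6 0 0 0 0; 3 13.5 8.4 0 0 0 0; 3 17.8 11.1 0 0 0 0; 3 17.8 11.1 0 0 0 0' && python3 -m creep '3 0 0 3 0 0 0; 3 0 0 8 0 0 0; 3 0 0 13 0 0 0; 3 0 0 15.2 0 0 0; 3 0 0 15.2 0 0 0'; python3 go.py .6255 .333 .0525 15.6;python3 -c "
from h import *
im=vision.get_image('scene');cv2.imwrite('pics/s2.png',cv2.resize(im[220:370,220:420,::-1],None,fx=3,fy=3))"
```

```text
clock: 13.02
position: [0.6239, 0.3373, 0.2275]
ee_rot: [-1.888, -2.508, -0.001]
force: [-0.1, 0.3, -1.5]
width: 0.438
gripper_force: 15.0
clock: 13.65
position: [0.6239, 0.3301, 0.0748]
ee_rot: [-1.898, -2.502, 0.006]
force: [0.2, -0.4, -0.8]
width: 0.431
gripper_force: 15.0
t 13.65 pos [0.6239 0.3301 0.0748] theta 15.6 j [-0.7494  0.7415  0.3112  1.5352 -0.264   0.9106 -0.0785] w 3.96 F [ 0.1645 -0.3764 -0.8436] gf 14.998912364244461
shift cm [0.2384 0.2423 2.2248] turn [-0.2127  0.0977  0.0392]
```

View pics/s2.png

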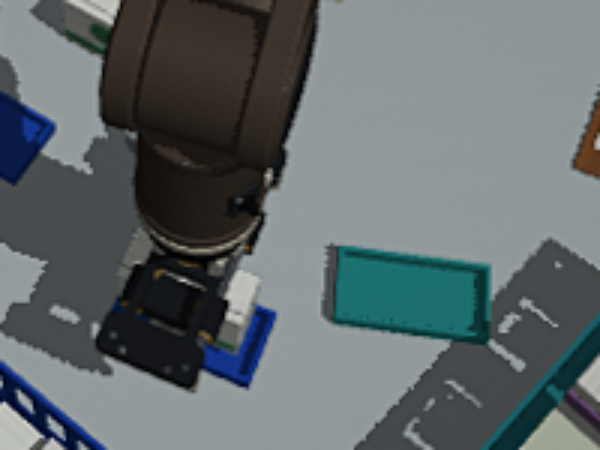

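Carton is over the blue long holder (crop (225,330)), parallel to it. Correct 2–3 mm and lower.

```bash
python3 -m creep '3 0.15 0.2 0.6 0 0 0; 3 0.15 0.2 1.2 0 0 0; 3 0.15 0.2 1.7 0 0 0; 3 0.15 0.2 2.2 0 0 0; 3 0.15 0.2 2.2 0 0 0'; python3 go.py .6255 .333 .0515 15.6
```

```text
clock: 14.32
position: [0.6263, 0.3336, 0.0537]
ee_rot: [-1.897, -2.504, 0.001]
force: [-1.2, 0.0, -1.9]
width: 0.437
gripper_force: 15.0
t 14.325 pos [0.6263 0.3336 0.0537] theta 15.7 j [-0.7456  0.7692  0.3023  1.5391 -0.2729  0.876  -0.0738] w 4.01 F [-1.1846  0.0282 -1.9025] gf 14.998957514762878
shift cm [-0.0406 -0.0902  0.2164] turn [-0.0509  0.0153  0.0983]
```

```bash
python3 -m creep '3 0 0 0.1 0 0 0; 3 0 0 0.15 0 0 0; 3 0 0 0.15 0 0 0' && python3 -m creep '9.18 0 0 0.1 0 0 0; 9.18 0 0 0.1 0 0 0; 9.18 0 0 0.1 0 0 0; 9.18 0 0 0.1 0 0 0; 9.18 0 0 0.1 0 0 0' && python3 -m creep '9.18 0 0 -2 0 0 0; 9.18 0 0 -6 0 0 0; 9.18 0 0 -11 0 0 0; 9.18 0 0 -16 0 0 0; 9.18 0 0 -16 0 0 0';python3 go.py .4647 .114 .15 7.5
```

```text
clock: 14.7
position: [0.6266, 0.3338, 0.0528]
ee_rot: [1.897, 2.504, 0.0]
force: [0.8, -0.7, -0.3]
width: 0.436
gripper_force: 15.0
clock: 15.32
position: [0.6266, 0.3338, 0.0518]
ee_rot: [-1.897, -2.504, -0.0]
force: [-0.4, 0.5, -0.4]
width: 0.928
gripper_force: 0.0
clock: 15.95
position: [0.6292, 0.3346, 0.2186]
ee_rot: [1.895, 2.501, 0.014]
force: [-0.1, 0.3, -0.4]
width: 1.002
gripper_force: 0.0
t 15.95 pos [0.6292 0.3346 0.2186] theta 15.7 j [-0.7741  0.6103  0.3578  1.3966 -0.2208  1.1639 -0.1166] w 9.2 F [-0.114   0.3044 -0.3739] gf 0.0
shift cm [-16.8072 -21.8628   6.6088] turn [ 0.5403 -0.1815  8.1779]
```

```bash
python3 -m creep '9.18 -3.4 -4.4 1 0 0 2; 9.18 -7 -9 2 0 0 4; 9.18 -10.5 -13.7 3.5 0 0 6; 9.18 -14 -18.2 5 0 0 8; 9.18 -16.8 -21.9 6.5 0 0 8.2' && python3 -m creep '9.18 0 0 0 0 0 0; 9.18 0 0 0 0 0 0'; python3 go.py .4647 .114 .048 7.5
```

```text
clock: 16.58
position: [0.4596, 0.1109, 0.1468]
ee_rot: [-2.073, -2.36, -0.001]
force: [0.9, -0.2, 0.1]
width: 0.999
gripper_force: 0.0
clock: 16.82
position: [0.4619, 0.1134, 0.1474]
ee_rot: [2.071, 2.362, 0.002]
force: [0.4, 1.0, 0.0]
width: 0.993
gripper_force: 0.0
t 16.825 pos [0.4619 0.1134 0.1474] theta 7.5 j [-0.6751  0.3261  0.4075  2.0777 -0.1841  0.7699 -0.0234] w 9.12 F [0.4255 0.9726 0.0199] gf 0.0
shift cm [0.0168 0.2732 9.9382] turn [ 0.079  -0.0422 -0.0034]
```

```bash
python3 -m creep '9.18 0 0.25 4 0 0 0; 9.18 0 0.25 8 0 0 0; 9.18 0 0.25 9.9 0 0 0; 9.18 0 0.25 9.9 0 0 0; 9.18 0 0.25 9.9 0 0 0' && python3 -m creep '3 0 0 0 0 0 0; 3 0 0 0 0 0 0; 3 0 0 0 0 0 0; 3 0 0 0 0 0 0; 3 0 0 0 0 0 0' 15 && python3 -m creep '3 0 0 0 0 0 0; 3 0 0 0 0 0 0; 3 0 0 0 0 0 0; 3 0 0 0 0 0 0' && python3 go.py .4647 .114 .048 7.5 && python3 -m creep '3 0 0 -1 0 0 0; 3 0 0 -3 0 0 0; 3 0 0 -6 0 0 0; 3 0 0 -9 0 0 0; 3 0 0 -9 0 0 0'; python3 go.py .5985 .099 .138 6.2
```

```text
clock: 17.45
position: [0.4648, 0.1139, 0.0485]
ee_rot: [2.07, 2.362, 0.002]
force: [0.5, 0.0, 1.3]
width: 1.003
gripper_force: 0.0
clock: 18.08
position: [0.4636, 0.1131, 0.0478]
ee_rot: [-2.072, -2.362, -0.0]
force: [-0.0, -0.2, -1.1]
width: 0.505
gripper_force: 0.0
clock: 18.58
position: [0.4637, 0.1131, 0.0477]
ee_rot: [-2.071, -2.362, 0.0]
force: [-0.7, 0.3, -0.0]
width: 0.435
gripper_force: 15.0
t 18.575 pos [0.4637 0.1131 0.0477] theta 7.5 j [-0.5929  0.4985  0.3209  2.1512 -0.301   0.5336  0.0831] w 4.0 F [-0.6928  0.3069 -0.034 ] gf 14.976465851068497
shift cm [ 0.072   0.1147 -0.0299] turn [-0.0029 -0.     -0.0059]
clock: 19.2
position: [0.465, 0.1136, 0.14]
ee_rot: [2.07, 2.361, 0.006]
force: [0.2, -0.8, -1.1]
width: 0.433
gripper_force: 15.0
t 19.2 pos [0.465  0.1136 0.14  ] theta 7.5 j [-0.676   0.3417  0.4139  2.0811 -0.1999  0.7514 -0.0064] w 3.98 F [ 0.1632 -0.7613 -1.0948] gf 14.976085871458054
shift cm [-3.1859 13.049   0.2492] turn [ 0.2362 -0.0843  1.2932]
```

```bash
python3 -m creep '3 -0.8 3 0 0 0 0; 3 -1.8 7.5 0 0 0 1.2; 3 -2.9 12 0 0 0 1.2; 3 -3.2 13.1 0 0 0 1.2; 3 -3.2 13.1 0 0 0 1.2' && python3 -m creep '3 0 0 2 0 0 0; 3 0 0 5 0 0 0; 3 0 0 6.8 0 0 0; 3 0 0 6.8 0 0 0; 3 0 0 6.8 0 0 0'; python3 go.py .5985 .099 .0505 6.2
```

```text
clock: 19.82
position: [0.5972, 0.0981, 0.1367]
ee_rot: [-2.096, -2.339, 0.002]
force: [-1.2, 0.5, -0.9]
width: 0.432
gripper_force: 15.0
clock: 20.45
position: [0.598, 0.0986, 0.0706]
ee_rot: [2.096, 2.34, 0.001]
force: [0.3, 0.3, -0.8]
width: 0.434
gripper_force: 15.0
t 20.45 pos [0.598  0.0986 0.0706] theta 6.3 j [-0.5019  0.6185  0.3681  1.8225 -0.3092  0.7561  0.1404] w 3.99 F [ 0.2513  0.3214 -0.7692] gf 14.97597187757492
shift cm [0.0342 0.0531 2.0072] turn [ 0.0518 -0.0118  0.0944]
```

```bash
python3 -m creep '3 0 0 0.8 0 0 0; 3 0 0 1.5 0 0 0; 3 0 0 2 0 0 0; 3 0 0 2 0 0 0' && python3 go.py .5985 .099 .0505 6.2 && python3 -m creep '9.18 0 0 0 0 0 0; 9.18 0 0 0 0 0 0; 9.18 0 0 0 0 0 0; 9.18 0 0 0 0 0 0; 9.18 0 0 0 0 0 0' && python3 -m creep '9.18 0 0 -2 0 0 0; 9.18 0 0 -6 0 0 0; 9.18 0 0 -10 0 0 0; 9.18 0 0 -12 0 0 0; 9.18 0 0 -12 0 0 0';python3 go.py .4406 -.1123 .17 6.2
```

```text
clock: 20.95
position: [0.5977, 0.0984, 0.0495]
ee_rot: [-2.096, -2.34, 0.0]
force: [-0.5, -0.2, -0.1]
width: 0.433
gripper_force: 15.0
t 20.95 pos [0.5977 0.0984 0.0495] theta 6.3 j [-0.4913  0.6475  0.3534  1.8339 -0.3234  0.717   0.152 ] w 3.97 F [-0.5385 -0.1697 -0.089 ] gf 14.983134716749191
shift cm [ 0.0514  0.0882 -0.1029] turn [-0.0115 -0.0002  0.082 ]
clock: 21.58
position: [0.5977, 0.0985, 0.0497]
ee_rot: [-2.096, -2.34, -0.0]
force: [-0.3, -0.4, -0.6]
width: 0.929
gripper_force: 0.0
clock: 22.2
position: [0.5987, 0.0986, 0.1713]
ee_rot: [2.095, 2.339, 0.005]
force: [0.8, 0.1, -0.5]
width: 0.999
gripper_force: 0.0
t 22.2 pos [0.5987 0.0986 0.1713] theta 6.3 j [-0.5465  0.4953  0.4277  1.7416 -0.2447  0.9541  0.0875] w 9.17 F [ 0.8013  0.1245 -0.4938] gf 0.0
shift cm [-19.2335 -18.0285   0.059 ] turn [ 0.1864 -0.0399  0.0954]
```

```bash
python3 -m creep '9.18 -4 -3.7 0 0 0 0; 9.18 -8 -7.4 0 0 0 0; 9.18 -12 -11.2 0 0 0 0; 9.18 -16 -15 0 0 0 0; 9.18 -19.2 -18 0 0 0 0' && python3 -m creep '9.18 0 0 0 0 0 0; 9.18 0 0 2 0 0 0; 9.18 0 0 2 0 0 0'; python3 go.py .4406 -.1123 .053 6.2
```

```text
clock: 22.82
position: [0.4376, -0.1135, 0.1688]
ee_rot: [-2.096, -2.338, 0.002]
force: [-0.2, -0.1, -0.5]
width: 0.998
gripper_force: 0.0
clock: 23.2
position: [0.4391, -0.1112, 0.1483]
ee_rot: [-2.094, -2.339, 0.003]
force: [1.1, 0.4, 0.6]
width: 1.001
gripper_force: 0.0
t 23.2 pos [ 0.4391 -0.1112  0.1483] theta 6.3 j [-0.2584  0.2985  0.4831  2.1277 -0.1987  0.761   0.4622] w 9.19 F [1.0748 0.4211 0.6146] gf 0.0
shift cm [-0.1345  0.1622  9.5302] turn [-0.1797 -0.0303  0.1417]
```

```bash
python3 -m creep '9.18 -0.1 0.15 3 0 0 0; 9.18 -0.1 0.15 6 0 0 0; 9.18 -0.1 0.15 9.5 0 0 0; 9.18 -0.1 0.15 9.5 0 0 0; 9.18 -0.1 0.15 9.5 0 0 0' && python3 -m creep '5 0 0 0 0 0 0; 5 0 0 0 0 0 0; 5 0 0 0 0 0 0; 5 0 0 0 0 0 0; 5 0 0 0 0 0 0' 22 && python3 -m creep '5 0 0 0 0 0 0; 5 0 0 0 0 0 0; 5 0 0 0 0 0 0' && python3 go.py .4406 -.1123 .053 6.2 && python3 -m creep '5 0 0 -1 0 0 0; 5 0 0 -3 0 0 0; 5 0 0 -6 0 0 0; 5 0 0 -9 0 0 0; 5 0 0 -9 0 0 0'; python3 go.py .628 -.092 .142 6.2
```

```text
clock: 23.82
position: [0.4421, -0.1128, 0.0556]
ee_rot: [2.096, 2.34, 0.0]
force: [-0.7, -0.4, -0.4]
width: 0.998
gripper_force: 0.0
clock: 24.45
position: [0.4415, -0.1129, 0.055]
ee_rot: [-2.096, -2.34, -0.001]
force: [-1.2, 0.0, 6.1]
width: 0.649
gripper_force: 22.0
clock: 24.82
position: [0.4415, -0.1129, 0.055]
ee_rot: [-2.096, -2.34, -0.001]
force: [-1.2, 1.5, 6.6]
width: 0.651
gripper_force: 22.0
t 24.825 pos [ 0.4415 -0.1129  0.055 ] theta 6.3 j [-0.159   0.4673  0.3837  2.2008 -0.3417  0.5286  0.5947] w 5.98 F [-1.2143  1.5283  6.6407] gf 22.000694652087986
shift cm [ 0.0665 -0.0821  0.1981] turn [ 0.01   -0.0162  0.0897]
clock: 25.45
position: [0.4427, -0.1131, 0.1467]
ee_rot: [2.094, 2.338, 0.004]
force: [0.5, -0.4, -2.9]
width: 0.646
gripper_force: 22.0
t 25.45 pos [ 0.4427 -0.1131  0.1467] theta 6.3 j [-0.2636  0.3049  0.4962  2.127  -0.2121  0.7519  0.4784] w 5.93 F [ 0.4992 -0.4297 -2.9433] gf 21.999820000492036
shift cm [ 0.0695 18.6515  0.5407] turn [0.2295 0.0255 0.094 ]
```

```bash
python3 -m creep '5 0 2.5 0 0 0 0; 5 0 7 0 0 0 0; 5 0 12 0 0 0 0; 5 0.1 16.5 0 0 0 0; 5 0.1 18.6 0 0 0 0' && python3 -m creep '5 0 0 2 0 0 0; 5 0 0 5 0 0 0; 5 0 0 7 0 0 0; 5 0 0 7 0 0 0; 5 0 0 7 0 0 0'; python3 go.py .628 -.092 .058 6.2; python3 -c "
from h import *
im=vision.get_image('scene');cv2.imwrite('pics/s3.png',cv2.resize(im[130:280,80:280,::-1],None,fx=3,fy=3))"
```

```text
clock: 26.08
position: [0.6278, -0.0905, 0.143]
ee_rot: [-2.094, -2.341, 0.001]
force: [-0.7, 0.2, -2.3]
width: 0.651
gripper_force: 22.0
clock: 26.7
position: [0.6266, -0.0918, 0.0753]
ee_rot: [2.096, 2.339, 0.001]
force: [0.4, -0.5, -2.0]
width: 0.651
gripper_force: 22.0
t 26.7 pos [ 0.6266 -0.0918  0.0753] theta 6.3 j [-0.2139  0.6548  0.4178  1.7502 -0.3482  0.8096  0.4794] w 5.98 F [ 0.4346 -0.5222 -2.0377] gf 21.99968237313442
shift cm [-0.0336  0.132   1.7325] turn [0.0436 0.0141 0.0795]
```

View pics/s3.png

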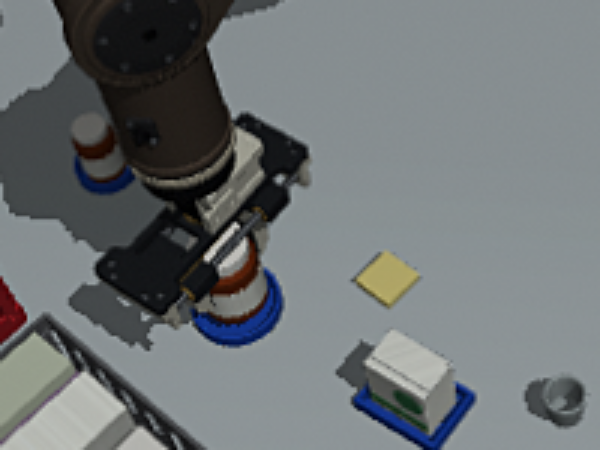

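The large bottle hangs inside the large round holder's outline (crop (240,300)). The small bottle stands in its holder (100,155) and the short carton in its own (410,390). Lower and release.

```bash
python3 -m creep '5 0 0.1 0.6 0 0 0; 5 0 0.1 1.2 0 0 0; 5 0 0.1 1.7 0 0 0; 5 0 0.1 1.75 0 0 0; 5 0 0.1 1.75 0 0 0' && python3 go.py .628 -.092 .058 6.2 && python3 -m creep '9.18 0 0 0 0 0 0; 9.18 0 0 0 0 0 0; 9.18 0 0 0 0 0 0; 9.18 0 0 0 0 0 0; 9.18 0 0 0 0 0 0' && python3 -m creep '9.18 0 0 -2 0 0 0; 9.18 0 0 -6 0 0 0; 9.18 0 0 -10 0 0 0; 9.18 0 0 -14 0 0 0; 9.18 0 0 -14 0 0 0' && python3 -m creep '9.18 0 -5 0 0 0 0; 9.18 0 -10 0 0 0 0; 9.18 0 -15 0 0 0 0; 9.18 0 -20 0 0 0 0; 9.18 0 -25 0 0 0 0'; python3 -c "
from h import *
im=vision.get_image('top');cv2.imwrite('pics/t4.png',cv2.resize(im[85:215,110:430,::-1],None,fx=2.5,fy=2.5))
im=vision.get_image('scene');cv2.imwrite('pics/s4.png',cv2.resize(im[120:360,80:360,::-1],None,fx=2.5,fy=2.5))"
```

```text
clock: 27.38
position: [0.6272, -0.0914, 0.0576]
ee_rot: [-2.096, -2.34, -0.001]
force: [-2.6, 1.0, 5.5]
width: 0.648
gripper_force: 22.0
t 27.375 pos [ 0.6272 -0.0914  0.0576] theta 6.3 j [-0.2057  0.6784  0.4055  1.7582 -0.3606  0.7791  0.4888] w 5.95 F [-2.6077  1.048   5.5136] gf 22.000773876789026
shift cm [-0.0704  0.0763 -0.0377] turn [ 0.0056 -0.0211  0.0935]
clock: 28.0
position: [0.6272, -0.0914, 0.0572]
ee_rot: [2.096, 2.34, -0.0]
force: [-0.1, 0.3, 0.1]
width: 0.999
gripper_force: 0.0
clock: 28.62
position: [0.6292, -0.0922, 0.2022]
ee_rot: [2.093, 2.335, 0.007]
force: [-0.8, 1.0, -0.7]
width: 1.001
gripper_force: 0.0
clock: 29.25
position: [0.3768, -0.119, 0.1972]
ee_rot: [-2.096, -2.34, -0.0]
force: [-1.0, -0.2, 0.1]
width: 1.002
gripper_force: 0.0
```

View pics/t4.png

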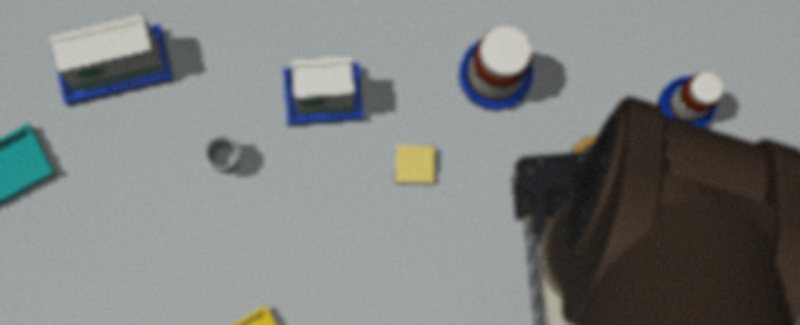

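View pics/s4.png

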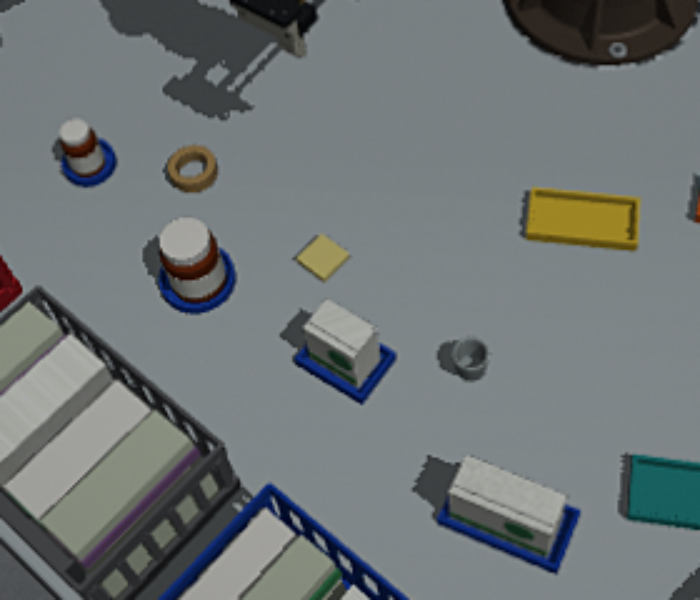

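Both views show all four packs upright in their holders. In the top crop they are at (110,60), (325,90), (500,65) and (695,95), and the cup and tape are where they were. One numeric check, then hand in.

Run:
```python
from h import *
W={"top":{"lb":(311,105),"sb":(391,121),"sc":(240,117),"lc":(151,101)},"scene":{"lb":(155,216),"sb":(110,173),"sc":(217,249),"lc":(283,316)}}
Z=dict(lb=.088,sb=.069,sc=.073,lc=.073); G=dict(lb=(.628,-.092),sb=(.6,-.305),sc=(.5985,.099),lc=(.6255,.333)); C={}
for n in W:
    im=vision.get_image(n); h=cv2.cvtColor(cv2.GaussianBlur(im,(3,3),0),cv2.COLOR_RGB2HSV)
    for k,(x,y) in W[n].items():
        loc=h[y-2:y+3,x-2:x+3,2].mean(); m=cv2.inRange(h,(0,0,int((loc+(138 if n=="top" else 132))/2)),(180,70,255))
        l=cv2.connectedComponents(m)[1]; c=max(cv2.findContours(np.uint8(l==l[y,x]),0,1)[0],key=cv2.contourArea)
        C[n,k]=cv2.minAreaRect(c)[0]; R=cv2.minAreaRect(np.float32(plane(n,c.reshape(-1,2),Z[k])[:,:2])); print(n,k,"off mm",(np.array(R[0])-G[k])*1e3,np.array(R[1])*1e3)
for k in Z: print(k,*tri(C["scene",k],C["top",k]))
```

```text
top lb off mm [0.6417 1.4223] [47.7554 49.1919]
top sb off mm [ 2.171  -1.2666] [27.7142 31.224 ]
top sc off mm [ 1.6075 -0.5785] [39.7572 62.9427]
top lc off mm [3.5143 0.9788] [40.6294 99.458 ]
scene lb off mm [-1.364   2.5134] [47.9018 46.6603]
scene sb off mm [0.0159 0.0241] [24.8749 29.3651]
scene sc off mm [-1.3943 -0.1159] [38.0564 60.4037]
scene lc off mm [ 1.6821 -0.5097] [38.7399 97.9884]
lb [ 0.6275 -0.0896  0.0891] 0.0020562480978696058
sb [ 0.601  -0.3048  0.0706] 0.0020828361305580026
sc [0.5985 0.0997 0.0748] 0.003207696598527541
lc [0.628  0.3336 0.0753] 0.00023044933903770603
```

All within 4 mm of the holder centres, tops at the seated heights.

```bash
python3 -c "
from cell import job; print(job.sign_off())"
```

```text
the job is handed in; nothing more can be done
None
```

All four packs stand upright on the floors of their matching blue holders, within about 4 mm of centre by camera check; the tape roll and dosing cup look undisturbed, and the job is handed in (the sign-off returned no verdict).

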